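# Free the seized ground stopper of a reagent bottle

## Task

The flat-headed ground stopper of the empty square reagent bottle in the caddy has seized in its neck, and a straight pull only lifts the bottle. Turn the stopper well round in its seat (45 degrees or more, back and forth if need be) while drawing it up only lightly, so that it works loose and comes out while the bottle stays down in its pocket, rising no more than about 5 mm. Then stand it, taper down, in the small white porcelain cup, lowering it to the cup's floor before you let go, and leave everything else where it stands.

Things in the scene. Friction and masses are not known exactly. Their poses are not given: they have to be found in the camera images.
- stopper: Frosted pale glass stopper, 70 g, 74 mm tall. Origin at the centre of its small lower end, z up along its axis; seated, the origin is 85 mm above the bottle's underside. Ground taper 1:10, radius 10 mm (z = 0) to 11.5 mm (z = 30); collar of radius 14 mm from z = 30 to 34 mm; stem of radius 7.5 mm; disc head from z = 38 to 74 mm. Friction resists turning with 0.25 to 0.45 N m: grip it firmly.
- head (a point): Centre of the stopper's head, 56 mm above the stopper's origin: an upright disc 36 mm across and 10 mm thick, its flat faces looking along the stopper's +y and -y. Pinch it across these faces, from above.
- bottle: Dark amber glass reagent bottle, 58 x 58 mm square with a round neck, 112 mm tall, with the flat-headed stopper in it; empty, about 0.26 kg (2.3 to 3 N) without the stopper. Origin at the centre of its underside, z up. It stands loosely in a pocket of the caddy, whose square walls keep it from turning more than some 3 degrees. Either pocket may hold it.
- mouth (a point): Centre of the bottle's mouth, 112 mm above its underside. The seized taper resists a straight pull with 20 to 40 N, far more than the bottle weighs. While it is being turned (either way), a light upward pull of 2 to 3 N lets it climb some 1 to 3 mm per radian; held still, it sticks again. About 8 mm up it is loose; the taper is clear when the stopper's origin is above this point.
- capped_bottle: The neighbour in the other pocket: the same square amber bottle with a black screw cap, 112 mm tall to the top of the cap. Leave it alone. Origin at the centre of its underside.
- caddy: Heavy grey plastic bottle caddy, fixed to the bench, 74 x 160 mm, walls 36 mm high, with two square pockets 61 mm wide at y = +39 and -39 mm. Origin at the centre of its underside, y along its length; the pocket floors are 8 mm above the bench.
- cup: Small round white porcelain cup, 45 mm across at the rim and 30 mm high, 160 g, loose on the bench. Origin at the centre of its underside. The opening is 38 mm across at the rim; the floor inside is 5 mm above the bench.
- specimen: Bystander: black round mounted specimen, 30 mm across and 21 mm high, origin at the centre of its underside.
- tweezers: Bystander: steel tweezers lying flat, 126 mm long along their y, 14 mm wide, 10 mm high, origin at the middle of the underside.
- petri: Bystander: petri dish with cotton wool, 68 mm across, 20 mm high, origin at the centre of its underside.
- mug: Bystander: green mug, 86 mm across without its handle, 96 mm high, origin at the underside.
Mind the look-alikes: they are no part of the job. Several things have the shape of the cup; the one meant has the colours described above. Of the things shaped like the stopper, the glass one is meant.

How it is judged:
By the outcome, as a careful person would: the job done as asked, in the order asked, and still so for the second after the job is handed in, with the robot touching nothing.
It also fails if it takes over 69 s, if anything falls off the work surface, if the arm or the gripper's body presses on something with over 40 N, if the wrist force passes 120 N, or if a joint passes its speed limit or range.

## Robot

A 7-joint arm with a two-finger parallel gripper is mounted at the origin on a cart in front of the work surface, level with it; the furniture and walls round the work are solid. World frame = base frame: x ahead of the robot, y to its left, z up, the work surface at z = 0. Lengths are in m, angles in degrees, forces in N, time in s.
With the tool pointing down it reaches from about 0.425 to 0.875 m from the base axis. Payload 4.7 kg.
Tool frame: the origin (TCP) lies at the very end of the fingers, on their centre line; the grasp point (between the pads) lies 19 mm behind it (ctrl.hold_point_z is the distance from the TCP to the grasp point, in m); z points along the fingers, y is the direction in which the jaws open and shut (so a half turn about z gives the same grasp; the last joint's range is limited). The gripper opens to 85 mm and grips with 20 to 120 N. Pads are 22 mm wide; open, the fingers measure 114 mm over their backs; the gripper's body (76 mm by 85 mm) begins 54 mm behind the grasp point. The pads swing forward as they close: fully open they stand 13 mm farther back than shut.
Start: joints at [0.808, 18.392, -4.016, 83.108, 1.295, 78.541, -3.26], TCP at [0.65, -0, 0.231] pointing down, gripper open.
Joint ranges: [-163.93, 163.93], [-17.29, 119.83], [-79.2, 71.16], [3.27, 140.29], [-89.18, 269.18], [5.43, 117.66], [-154.24, 154.24]. Speed limits (degrees/s): [147.25, 147.25, 180, 180, 180, 180, 180].

## Interface

Orientations are given as [roll, pitch, yaw] about the fixed x, y, z axes, in that order (R = Rz(yaw) Ry(pitch) Rx(roll)).
In Python, from cell import status, vision, ctrl gives the robot as it stands.
- The arm moves only by the tool arm_command, never from a script. Its argument "deltas" is a list of rows, each a list of 5 numbers: the gripper command: -1 is fully open, 1 is shut, values between are in proportion, then the shift along the world's x, y, z in m, then the turn about the world's z in degrees. In form: [[gripper, tx, ty, tz, turn], ...]. A call has 1 to 20 rows; each row is the pose to reach, as a shift and turn from the pose commanded when the call began; what a row does not reach only later rows make up. A row lasts 1/12 s, in which the tool goes at most 41.7 mm and 7.16 degrees, less where a joint would pass 70% of its speed; a pose out of reach is approached as far as the arm can. A call with a gripper value outside its range is refused whole. The fingers move at their own pace and stop on an object; "squeeze" is the grip in N (left out, the last holds). Time passes only in rows, so rows that repeat a pose let the fingers close. It gives the time, the measured TCP pose, the force and the opening at its end, in the units of the state.
- status.read_state(): the state, without advancing time (a new reading comes with each control period).
- vision.grab_frame(name): name is "scene" or "side" or "wrist"; returns a dict with "color" (400x640x3 uint8, red, green, blue), "fx", "fy", "cx", "cy" (pixels), "dist_coeffs" ([k1, k2, p1, p2, k3] as OpenCV has them; the pictures are not rectified), "position" and "orientation" of the camera in the world; the wrist camera has in their place "tool_from_camera" (4x4, takes a point from camera to tool coordinates, whose origin is the TCP and whose axes are the flange's). Camera axes: x right, y down, z forward; pixel columns grow to the right and rows downward; lengths in m; the calibration is good to about 2 mm. A picture is of the moment at which its call begins: read the wrist's pose just before it. There is no depth.
- ctrl.hand_in(): hands the job in, once; it reports no verdict.
The state is a dict: "t": time; "joint_pos": joint angles; "joint_velocities": joint speeds; "joint_efforts": joint torques, N m; "eef_pos": TCP position; "eef_rot": TCP orientation; "contact_force": force on the tool from outside, world axes, zero at the start; "moment": the same for the moment, N m; "opening": opening from 0.0 (shut) to 1.0 (fully open).
Only numpy, scipy, OpenCV 4.12 (cv2) and the standard library are available. Lean on these libraries where they do the work, as an engineer would, in place of code of your own. Each camera call takes 0.05 s, during which the arm holds its last target.

## Working session

There is one attempt and no reset: what is moved stays moved. The work goes in short steps, Python scripts to look and compute and a tool call to move; the robot and the scene stay as the last step left them, time stands still between calls to the robot, and variables do not carry over. Pictures are saved under pics/ and viewed, and the job is handed in when it is done.

Besides the shell and the picture viewer there is one more tool, called after "Call:" by a JSON object that holds its "api" and its "payload". arm_command: Moves the arm, as the interface text tells. Its arguments: {"type":"object","properties":{"deltas":{"type":"array"},"squeeze":{"type":"number"}},"required":["deltas"]}

```bash
ls; mkdir -p pics; python3 - <<'E'
from cell import status, vision, ctrl
import cv2
print(status.read_state())
for n in ("scene","side","wrist"):
    f=vision.grab_frame(n); cv2.imwrite(f"pics/{n}0.png",f["color"][:,:,::-1])
    print({k:v for k,v in f.items() if k!="color"})
E
```

```text
pics
{'t': 0.0, 'joint_pos': array([ 0.80677382, 18.43827229, -4.01677534, 83.17623675,  1.29469693,
       78.54023167, -3.2607604 ]), 'joint_velocities': array([ 0.00367333,  0.05596963, -0.07490347,  0.01225377,  0.06550635,
       -0.0659264 ,  0.01083208]), 'joint_efforts': array([-1.25131752e-03, -4.93579853e+01, -3.82724963e-01, -3.14334905e+01,
        1.30020955e-02,  1.12603378e-02,  4.26072404e-06]), 'eef_pos': array([ 6.49454692e-01, -2.25810013e-05,  2.30220894e-01]), 'eef_rot': array([-1.79890493e+02,  5.12432705e-03,  9.00033697e+01]), 'contact_force': array([ 0.14924134, -0.43887307, -0.37046317]), 'moment': array([-0.04368191, -0.0342863 ,  0.01144248]), 'opening': 0.9986450915220502}
{'fx': 485.3026883259912, 'fy': 485.3026883259912, 'cx': 316.2779099507524, 'cy': 201.28743273143738, 'dist_coeffs': array([0.01822479, 0.        , 0.        , 0.        , 0.        ]), 'position': array([-0.25852703, -0.69748654,  0.88319165]), 'orientation': array([-129.42885109,    0.54708193,  -52.37946953])}
{'fx': 497.5610326964943, 'fy': 497.5610326964943, 'cx': 322.7162346655124, 'cy': 197.80721802218628, 'dist_coeffs': array([-0.08977396,  0.        ,  0.        ,  0.        ,  0.        ]), 'position': array([0.30448594, 0.66187766, 0.62080169]), 'orientation': array([-122.79115898,    0.74778828, -167.75811855])}
{'fx': 291.15448689053187, 'fy': 291.15448689053187, 'cx': 315.00350543492584, 'cy': 196.9021483033133, 'dist_coeffs': array([-0.01685964,  0.        ,  0.        ,  0.        ,  0.        ]), 'tool_from_camera': array([[-2.84569749e-04, -9.44703262e-01, -3.27926312e-01,
         8.34230949e-02],
       [ 9.99999225e-01, -6.66323564e-04,  1.05178665e-03,
         4.35807451e-04],
       [-1.21213131e-03, -3.27925758e-01,  9.44702719e-01,
        -1.41809998e-01],
       [ 0.00000000e+00,  0.00000000e+00,  0.00000000e+00,
         1.00000000e+00]])}
```

View pics/scene0.png

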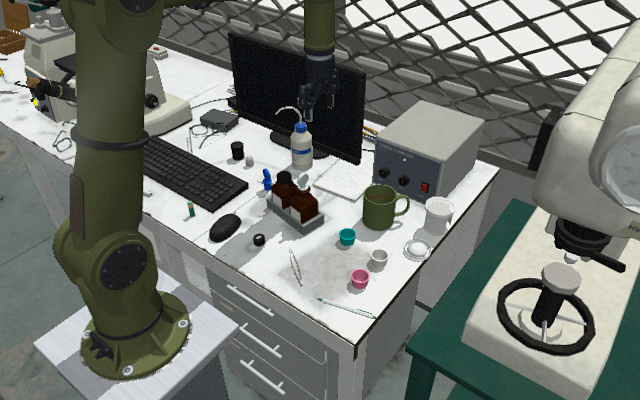

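View pics/side0.png

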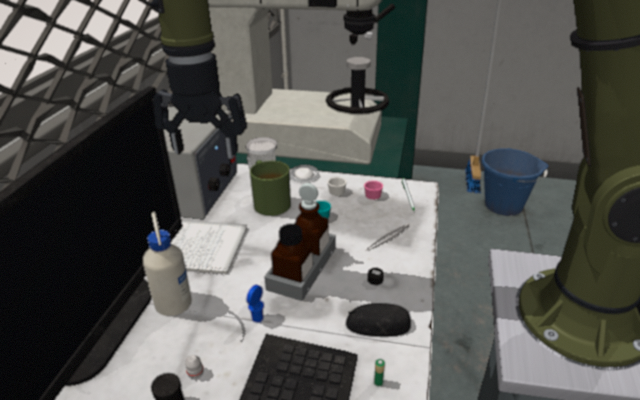

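View pics/wrist0.png

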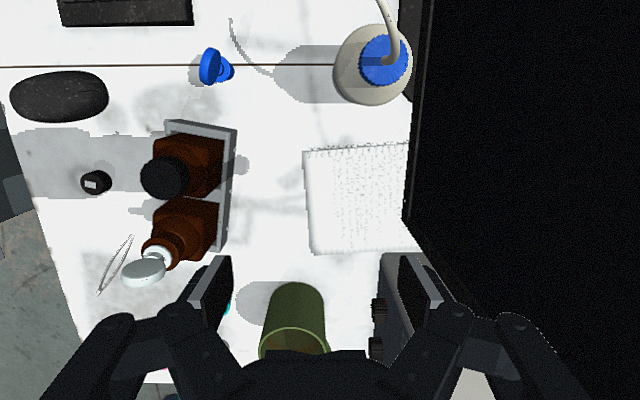

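The scene view has three cup shapes: teal (347,237), white (379,256) and pink (359,279). The white one fits the description. There are also two stopper shapes: glass in the bottle at (303,180), and a blue plastic one at (267,178), which is a look-alike. I'll enlarge these to confirm.

```bash
python3 - <<'E'
import cv2,numpy as np
a=cv2.imread("pics/scene0.png")[160:290,250:450]; b=cv2.imread("pics/side0.png")[160:290,255:395]
cv2.imwrite("pics/c1.png",cv2.resize(a,None,fx=4,fy=4,interpolation=cv2.INTER_CUBIC))
cv2.imwrite("pics/c2.png",cv2.resize(b,None,fx=4.5,fy=4.5,interpolation=cv2.INTER_CUBIC))
c=cv2.imread("pics/wrist0.png")[110:310,80:260]
cv2.imwrite("pics/c3.png",cv2.resize(c,None,fx=3,fy=3,interpolation=cv2.INTER_CUBIC))
E
```

```text
(no output)
```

View pics/c1.png

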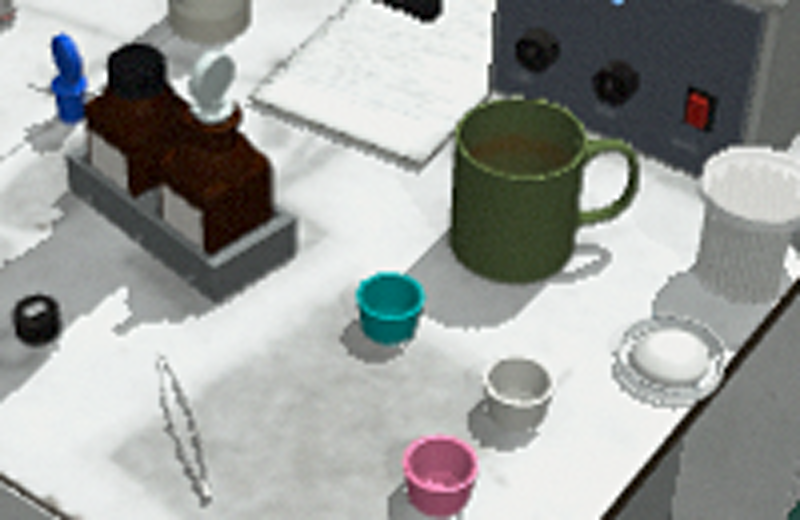

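View pics/c2.png

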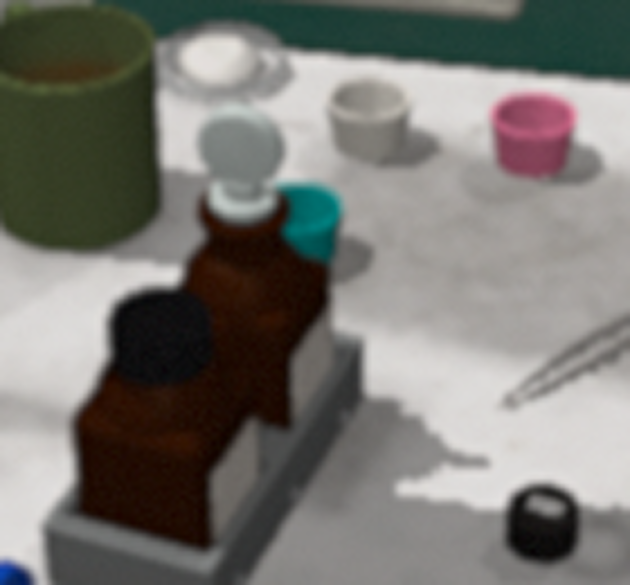

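View pics/c3.png

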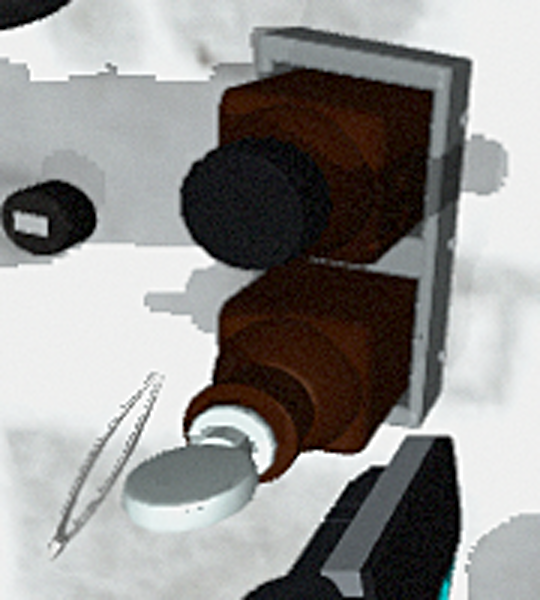

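```bash
cat > h.py <<'E'
import cv2,numpy as np
from scipy.spatial.transform import Rotation as R
from cell import status, vision, ctrl
def cam(f,st=None):
    if "position" in f: return R.from_euler("xyz",f["orientation"],degrees=True).as_matrix(),np.array(f["position"])
    T=np.array(f["tool_from_camera"]); Rt=R.from_euler("xyz",st["eef_rot"],degrees=True).as_matrix()
    return Rt@T[:3,:3], Rt@T[:3,3]+st["eef_pos"]
def ray(f,uv,st=None):
    K=np.array([[f["fx"],0,f["cx"]],[0,f["fy"],f["cy"]],[0,0,1]])
    p=cv2.undistortPoints(np.array([[uv]],float),K,np.array(f["dist_coeffs"]))[0,0]
    Rm,o=cam(f,st); d=Rm@np.array([p[0],p[1],1]); return o,d/np.linalg.norm(d)
def tri(rs):
    A=sum(np.eye(3)-np.outer(d,d) for o,d in rs); b=sum((np.eye(3)-np.outer(d,d))@o for o,d in rs)
    x=np.linalg.solve(A,b); return x,[np.linalg.norm((np.eye(3)-np.outer(d,d))@(x-o))*1000 for o,d in rs]
def onz(r,z): o,d=r; return o+d*(z-o[2])/d[2]
def proj(f,X,st=None):
    Rm,o=cam(f,st); K=np.array([[f["fx"],0,f["cx"]],[0,f["fy"],f["cy"]],[0,0,1]])
    return cv2.projectPoints((Rm.T@(np.atleast_2d(X)-o).T).T.reshape(-1,1,3).astype(float),np.zeros(3),np.zeros(3),K,np.array(f["dist_coeffs"]))[0][:,0]
E
python3 - <<'E'
from h import *
st=status.read_state()
s,d,w=[vision.grab_frame(n) for n in ("scene","side","wrist")]
print(st["t"],st["eef_pos"])
H=[ray(s,(303.2,180.3)),ray(d,(308.3,192.9))]
print("head",tri(H),tri(H+[ray(w,(143.5,271),st)]))
C=[ray(s,(379.5,254.7)),ray(d,(336.8,182.9))]
print("cup rim",tri(C),[onz(r,.03) for r in C])
for n,(a,b) in dict(teal=((347.5,233.5),None),pink=((360,275),(373.5,185))).items(): print(n,onz(ray(s,a),.03))
# capped top
print("cap",onz(ray(w,(165,176),st),.12))
# head edges in wrist at z of head centre (left/right top)
for u in ((122,271),(165,262)): print(onz(ray(w,u,st),.149))
# caddy corners far: wrist top corners z .036
for u in ((164.5,121),(236,131),(222,252)): print("caddy",onz(ray(w,u,st),.036))
E
```

```text
0.15 [ 6.49592243e-01 -3.35359162e-05  2.30497704e-01]
head (array([ 0.49474556, -0.06700468,  0.14602058]), [np.float64(0.8496821664079274), np.float64(0.8496821664078236)]) (array([ 0.49453621, -0.06672271,  0.14612881]), [np.float64(0.7746817740820885), np.float64(1.0001883042817172), np.float64(0.44796224428942816)])
cup rim (array([ 0.48947247, -0.304897  ,  0.02803982]), [np.float64(0.7612527568233757), np.float64(0.7612527568231913)]) [array([ 0.48874198, -0.30575263,  0.03      ]), array([ 0.48812944, -0.30081359,  0.03      ])]
teal [ 0.50365256 -0.20067568  0.03      ]
pink [ 0.40528613 -0.30439264  0.03      ]
cap [0.51527918 0.01571837 0.12      ]
[ 0.47658125 -0.06463486  0.149     ]
[ 0.51731754 -0.05512575  0.149     ]
caddy [0.48048859 0.05723613 0.036     ]
caddy [0.56040083 0.04589282 0.036     ]
caddy [ 0.52807306 -0.10987046  0.036     ]
```

Confirmed: the clear glass stopper sits in the near-right bottle, and the white cup lies between the teal and pink ones. I'm moving above the head with the jaws turned to about the face normal.

Call:
{"api": "arm_command", "payload": {"deltas": [[-1,-0.02,-0.01,0,-7],[-1,-0.04,-0.02,0,-14],[-1,-0.06,-0.03,0,-21],[-1,-0.08,-0.04,0,-28],[-1,-0.1,-0.05,0,-35],[-1,-0.12,-0.055,0,-42],[-1,-0.135,-0.06,0,-49],[-1,-0.15,-0.065,0,-56],[-1,-0.155,-0.067,0,-63],[-1,-0.155,-0.067,0,-70],[-1,-0.155,-0.067,0,-77],[-1,-0.155,-0.067,0,-80],[-1,-0.155,-0.067,0,-80],[-1,-0.155,-0.067,0,-80],[-1,-0.155,-0.067,0,-80]]}}

```text
t: 1.55
eef_pos: [0.495, -0.067, 0.2313]
eef_rot: [180.0, 0.0, 10.1]
contact_force: [0.2, 0.7, -0.0]
opening: 0.997
```

```bash
python3 - <<'E'
from h import *
st=status.read_state()
w=vision.grab_frame("wrist")
print(st["t"],st["eef_pos"],st["eef_rot"],st["joint_pos"],st["contact_force"])
cv2.imwrite("pics/w1.png",w["color"][:,:,::-1])
print(proj(w,[[.4945,-.067,.149],[.4945,-.067,.167]],st))
E
```

```text
1.55 [ 0.49499996 -0.06699455  0.23133811] [1.79994058e+02 3.72620706e-03 1.00924697e+01] [ 2.29130554e+00  9.78168085e-02  2.36907100e+00  1.04121519e+02
  2.73537803e-03  7.57828378e+01 -7.52478288e+01] [ 0.23425114  0.66175843 -0.03428443]
[[313.28141396 205.92028794]
 [313.15385853 214.30158621]]
```

View pics/w1.png

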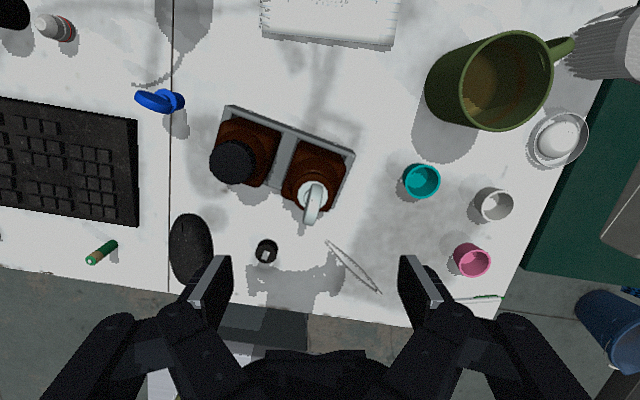

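```bash
python3 - <<'E'
from h import *
a=cv2.imread("pics/w1.png")[170:235,280:345]
cv2.imwrite("pics/w1c.png",cv2.resize(a,None,fx=9,fy=9,interpolation=cv2.INTER_CUBIC))
E
```

```text
(no output)
```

View pics/w1c.png

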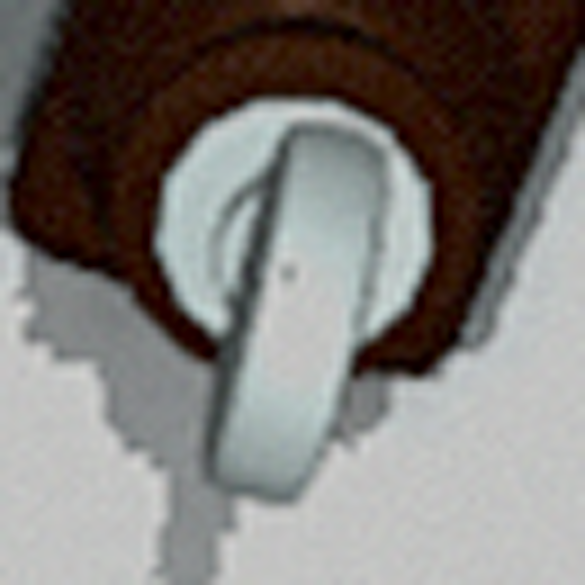

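```bash
python3 - <<'E'
from h import *
st=status.read_state(); w=vision.grab_frame("wrist")
f=lambda u,v:(u/9+280-.5*8/9*0,v/9+170)
for A,B in (((335,130),(258,490)),((285,150),(218,470)),((382,170),(300,495))):
    a=onz(ray(w,f(*A),st),.143); b=onz(ray(w,f(*B),st),.155)
    print(a,b,(a+b)/2,np.degrees(np.arctan2(*(a-b)[1::-1])))
# collar ring centre z=.127, outer radius
c=onz(ray(w,f(296,230),st),.127);print("collar",c)
r=onz(ray(w,f(158,230),st),.127);q=onz(ray(w,f(434,230),st),.127);print(np.linalg.norm(r-q))
# cup
print("cup",onz(ray(w,(494,203.5),st),.03))
cv2.imwrite("pics/w1d.png",cv2.resize(w["color"][175:235,450:530,::-1],None,fx=8,fy=8,interpolation=cv2.INTER_CUBIC))
print("mug",onz(ray(w,(500,80),st),.096))
E
```

```text
[ 0.51148667 -0.06731839  0.143     ] [ 0.48012844 -0.06574439  0.155     ] [ 0.49580755 -0.06653139  0.149     ] -2.873486548157287
[ 0.50880078 -0.06313717  0.143     ] [ 0.48145384 -0.06183399  0.155     ] [ 0.49512731 -0.06248558  0.149     ] -2.728289422068153
[ 0.50846287 -0.07225826  0.143     ] [ 0.48030504 -0.06959706  0.155     ] [ 0.49438396 -0.07092766  0.149     ] -5.398992251908177
collar [ 0.49594196 -0.06630166  0.127     ]
0.02738894153258137
cup [ 0.49280245 -0.29879765  0.03      ]
mug [ 0.62190544 -0.21347732  0.096     ]
```

View pics/w1d.png

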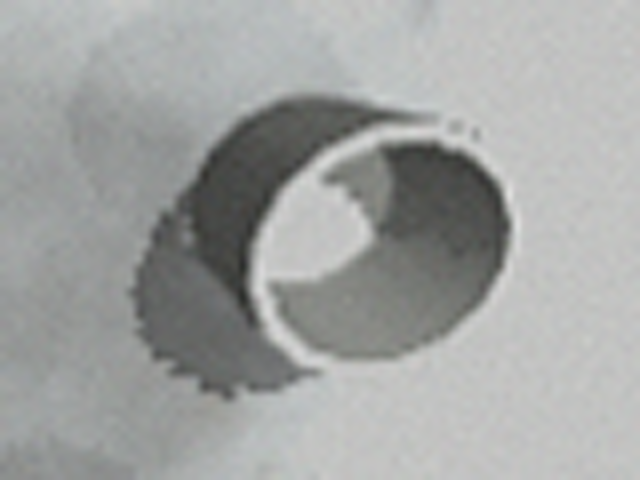

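Call:
{"api": "arm_command", "payload": {"deltas": [[-0.3,0,0,0,-7],[-0.3,0.0005,0.0005,-0.01,-13],[-0.3,0.0005,0.0005,-0.03,-13],[-0.3,0.0005,0.0005,-0.045,-13],[-0.3,0.0005,0.0005,-0.06,-13],[-0.3,0.0005,0.0005,-0.075,-13],[-0.3,0.0005,0.0005,-0.085,-13],[-0.3,0.0005,0.0005,-0.092,-13],[-0.3,0.0005,0.0005,-0.097,-13],[-0.3,0.0005,0.0005,-0.1,-13],[-0.3,0.0005,0.0005,-0.1,-13],[-0.3,0.0005,0.0005,-0.1,-13]]}}

```text
t: 2.65
eef_pos: [0.4959, -0.0666, 0.1318]
eef_rot: [180.0, -0.0, -3.0]
contact_force: [0.1, 0.5, -0.3]
opening: 0.649
```

```bash
python3 - <<'E'
from h import *
st=status.read_state(); print(st["eef_pos"],st["eef_rot"],st["contact_force"],st["opening"])
w,s,d=[vision.grab_frame(n) for n in ("wrist","scene","side")]
t=cv2.resize(w["color"][120:400,180:460,::-1],(560,560))
cv2.imwrite("pics/w2.png",t)
cv2.imwrite("pics/s2.png",np.hstack([cv2.resize(s["color"][150:240,260:350,::-1],(400,400)),cv2.resize(d["color"][170:290,255:375,::-1],(400,400))]))
E
```

```text
[ 0.49590416 -0.06656543  0.13183161] [ 1.79992688e+02 -4.35318958e-02 -2.99234452e+00] [ 0.08588436  0.51173072 -0.31097369] 0.6485597758646615
```

View pics/w2.png

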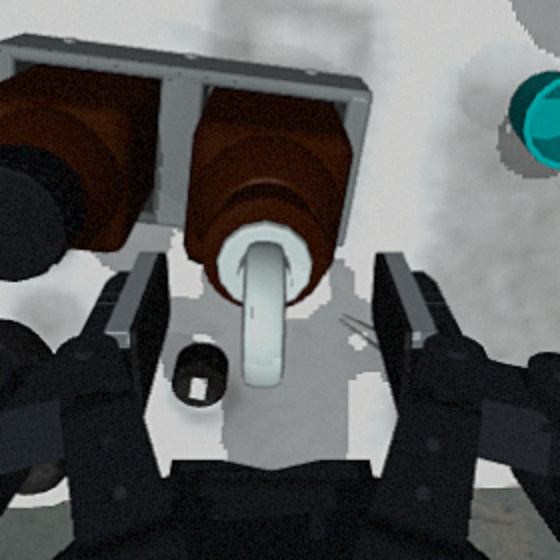

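View pics/s2.png

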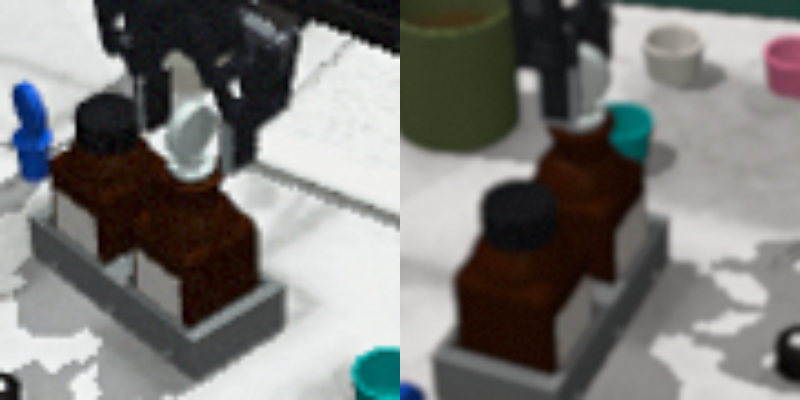

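Head sits between the pads about 1 mm left of their centre, with faces parallel to them. I'm shifting and closing.

Call:
{"api": "arm_command", "payload": {"deltas": [[0.0,0,0.001,0,0],[0.3,0,0.001,0,0],[0.6,0,0.001,0,0],[0.8,0,0.001,0,0],[1,0,0.001,0,0],[1,0,0.001,0,0],[1,0,0.001,0,0],[1,0,0.001,0,0],[1,0,0.001,0,0],[1,0,0.001,0,0],[1,0,0.001,0,0],[1,0,0.001,0,0]], "squeeze": 110}}

```text
t: 3.8
eef_pos: [0.4957, -0.0653, 0.1317]
eef_rot: [-180.0, -0.0, -3.0]
contact_force: [-1.0, 0.8, 5.4]
opening: 0.097
```

```bash
python3 - <<'E'
from h import *
st=status.read_state(); print(st["eef_pos"],st["eef_rot"],st["contact_force"],st["moment"],st["opening"])
E
```

```text
[ 0.49572311 -0.06532734  0.13169088] [-1.79990644e+02 -2.27988670e-02 -2.98897655e+00] [-1.04226981  0.83346376  5.41322304] [ 0.32473145  0.27114882 -0.03758412] 0.09731757074841091
```

Call:
{"api": "arm_command", "payload": {"deltas": [[1,0,0,0.0005,0],[1,0,0,0.0005,0],[1,0,0,0.0005,5],[1,0,0,0.0008,11],[1,0,0,0.001,17],[1,0,0,0.001,23],[1,0,0,0.001,30]]}}

```text
t: 4.38
eef_pos: [0.4954, -0.065, 0.1321]
eef_rot: [-179.9, -0.0, 27.3]
contact_force: [-1.0, 3.2, 3.2]
opening: 0.1
```

```bash
python3 - <<'E'
from h import *
st=status.read_state(); print(st["eef_pos"],st["eef_rot"],st["contact_force"],st["moment"],st["opening"])
E
```

```text
[ 0.49539936 -0.06500606  0.13205343] [-1.79949992e+02 -2.14512411e-04  2.72936594e+01] [-0.97574485  3.23907451  3.18869463] [ 0.57875804  0.13717421 -0.14288608] 0.10019487786116178
```

Call:
{"api": "arm_command", "payload": {"deltas": [[1,0,0,0.0005,6],[1,0,0,0.001,13],[1,0,0,0.0015,20],[1,0,0,0.0018,27],[1,0,0,0.002,34],[1,0,0,0.002,40],[1,0,0,0.002,40]]}}

```text
t: 4.97
eef_pos: [0.4947, -0.0655, 0.1331]
eef_rot: [-179.9, 0.0, 67.2]
contact_force: [-0.0, 0.5, -3.6]
opening: 0.096
```

```bash
cat > st.py <<'E'
from h import *
st=status.read_state(); np.set_printoptions(precision=4,suppress=True); print(st["t"],st["eef_pos"],st["eef_rot"],st["contact_force"],st["moment"],st["opening"],st["joint_pos"][6])
E
python3 st.py
```

```text
4.9667 [ 0.4947 -0.0655  0.1331] [-179.8969    0.0426   67.1502] [-0.0427  0.512  -3.6448] [ 0.2143 -0.2263 -0.0094] 0.0961308024558105 -18.405853344049625
```

Call:
{"api": "arm_command", "payload": {"deltas": [[1,0,0,0.0,-7],[1,0,0,0.0,-14],[1,0,0,0.0,-21],[1,0,0,0.0003,-28],[1,0,0,0.0005,-35],[1,0,0,0.0006,-42],[1,0,0,0.0008,-49],[1,0,0,0.001,-56],[1,0,0,0.001,-63],[1,0,0,0.001,-70]]}}

```text
t: 5.8
eef_pos: [0.4953, -0.0661, 0.1345]
eef_rot: [179.9, 0.0, -3.5]
contact_force: [1.2, -0.8, -3.4]
opening: 0.101
```

```bash
cat >> st.py <<'E'
import sys
s,d=[vision.grab_frame(n) for n in ("scene","side")]
cv2.imwrite(f"pics/{sys.argv[1]}.png",np.hstack([cv2.resize(s["color"][150:240,260:350,::-1],(400,400)),cv2.resize(d["color"][170:290,255:375,::-1],(400,400))]))
E
python3 st.py s3
```

```text
5.8 [ 0.4953 -0.0661  0.1345] [179.9418   0.0279  -3.536 ] [ 1.2321 -0.7501 -3.3797] [ 0.0548 -0.2773  0.0828] 0.1005010813514226 -88.87937598423574
```

View pics/s3.png

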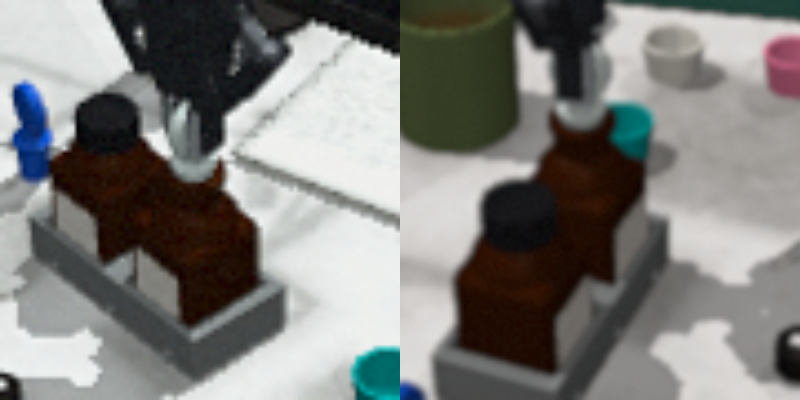

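```bash
cat > bz.py <<'E'
from h import *
def sh(cur,ref,x0,y0,x1,y1):
    c=cv2.cvtColor(cur,cv2.COLOR_BGR2GRAY).astype(np.float32);r=cv2.cvtColor(ref,cv2.COLOR_BGR2GRAY).astype(np.float32)
    w=cv2.createHanningWindow((x1-x0,y1-y0),cv2.CV_32F)
    return cv2.phaseCorrelate(r[y0:y1,x0:x1],c[y0:y1,x0:x1],w)
for n,boxes in (("scene",{"label":(286,196,306,226),"control":(268,185,286,215)}),("side",{"label":(312,220,330,260),"control":(265,225,300,275)})):
    f=vision.grab_frame(n); cur=np.ascontiguousarray(f["color"][:,:,::-1]); ref=cv2.imread(f"pics/{n}0.png")
    p=proj(f,[[.4955,-.0665,.06],[.4955,-.0665,.065]]); print(n,"px for 5mm up",p[1]-p[0])
    for k,b in boxes.items(): print(k,sh(cur,ref,*b))
    for nm,im in (("a",ref),("b",cur)): cv2.imwrite(f"pics/bz_{n}_{nm}.png",cv2.resize(im[165:240,260:335] if n=="scene" else im[180:265,280:350],None,fx=6,fy=6))
E
python3 bz.py
python3 - <<'E'
import cv2,numpy as np
for n in("scene","side"): cv2.imwrite(f"pics/cmp_{n}.png",np.hstack([cv2.imread(f"pics/bz_{n}_{k}.png") for k in "ab"])[:,:800*2])
E
```

```text
scene px for 5mm up [-0.04786137 -1.45429364]
label ((0.32938447608852783, 0.2659837893040322), 0.8719272104899088)
control ((0.10122427428617442, 0.1684376270808432), 1.0344588842656877)
side px for 5mm up [-0.07379333 -2.13803594]
label ((0.634625462848339, -0.5230550843244117), 0.9888384024302165)
control ((0.08078000973331712, 0.24376911377750687), 0.9933376797040303)
```

View pics/cmp_side.png

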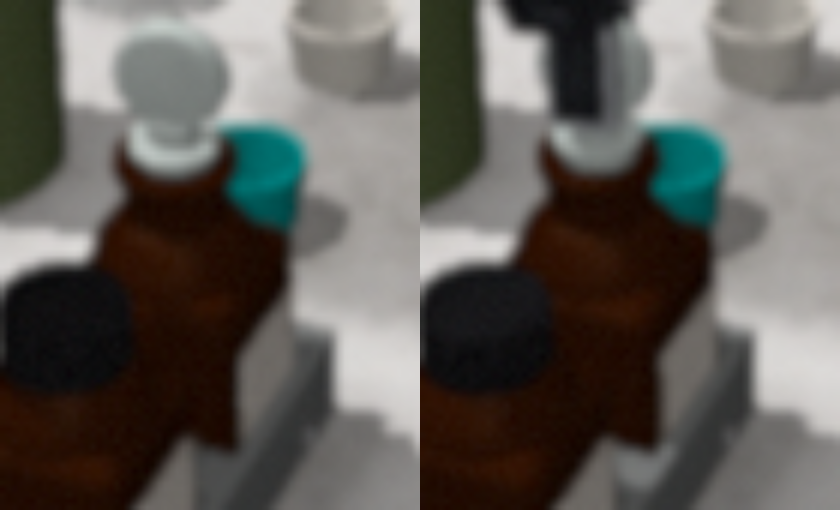

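Call:
{"api": "arm_command", "payload": {"deltas": [[1,0,0,0,7],[1,0,0,0,14],[1,0,0,0,21],[1,0,0,0,28],[1,0,0,0,35],[1,0,0,0,42],[1,0,0,0,49],[1,0,0,0,56],[1,0,0,0,63],[1,0,0,0,70]]}}

```text
t: 6.83
eef_pos: [0.4952, -0.0653, 0.1352]
eef_rot: [-180.0, -0.0, 67.4]
contact_force: [-0.6, 0.9, -1.0]
opening: 0.1
```

```bash
python3 st.py s4; python3 bz.py
```

```text
6.8333 [ 0.4952 -0.0653  0.1352] [-179.9568   -0.0111   67.4342] [-0.59    0.8864 -0.9581] [ 0.3689  0.1967 -0.1309] 0.09983908613713847 -18.11145903953796
scene px for 5mm up [-0.04786137 -1.45429364]
label ((0.8385816659632788, 0.3447640905283418), 0.9033677387237549)
control ((-0.04075238342772991, 0.06070540441224992), 0.9626197263046548)
side px for 5mm up [-0.07379333 -2.13803594]
label ((-0.22868671186106937, -0.4365735331018108), 0.950635211997562)
control ((-0.08820154434428673, 0.1323810884863228), 1.076090292930603)
```

Bottle is down and the pull has eased, so the stopper climbs. I'm continuing with swings and about 2 mm of lift each.

Call:
{"api": "arm_command", "payload": {"deltas": [[1,0,0,0.0006,-7],[1,0,0,0.0008,-14],[1,0,0,0.001,-21],[1,0,0,0.0012,-28],[1,0,0,0.0014,-35],[1,0,0,0.0016,-42],[1,0,0,0.0017,-49],[1,0,0,0.0018,-56],[1,0,0,0.0018,-63],[1,0,0,0.0018,-70]]}}

```text
t: 7.87
eef_pos: [0.4956, -0.0657, 0.1371]
eef_rot: [180.0, -0.0, -3.5]
contact_force: [0.2, -0.7, -2.0]
opening: 0.104
```

Call:
{"api": "arm_command", "payload": {"deltas": [[1,0,0,0,7],[1,0,0,0,14],[1,0,0,0.0002,21],[1,0,0,0.0004,28],[1,0,0,0.0006,35],[1,0,0,0.0008,42],[1,0,0,0.001,49],[1,0,0,0.001,56],[1,0,0,0.001,63],[1,0,0,0.001,70]]}}

```text
t: 8.7
eef_pos: [0.4953, -0.0652, 0.1383]
eef_rot: [-180.0, -0.0, 67.2]
contact_force: [-0.3, 1.4, -0.5]
opening: 0.097
```

```bash
python3 st.py s5; python3 bz.py
```

```text
8.7 [ 0.4953 -0.0652  0.1383] [-179.9707   -0.0099   67.2151] [-0.3379  1.4372 -0.506 ] [ 0.2864  0.2854 -0.0383] 0.09685353385892534 -18.340261746385167
scene px for 5mm up [-0.04786137 -1.45429364]
label ((0.5834775452545315, -0.39505627116327524), 0.8681976922353108)
control ((0.12260258997342, -0.046078243592628354), 1.0576851076549953)
side px for 5mm up [-0.07379333 -2.13803594]
label ((-0.46190969486663747, -0.25656961195348416), 0.900237598352962)
control ((-0.11003106443077115, 0.08884336367905732), 1.0352273488044739)
```

View pics/s5.png

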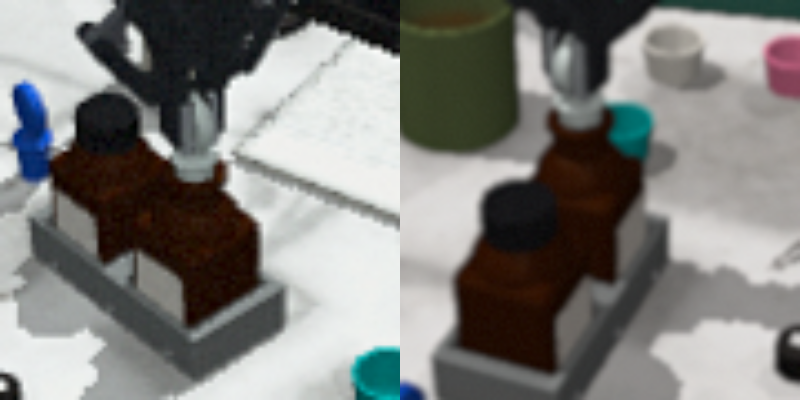

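Call:
{"api": "arm_command", "payload": {"deltas": [[1,0,0,0.0006,-7],[1,0,0,0.0008,-14],[1,0,0,0.001,-21],[1,0,0,0.0012,-28],[1,0,0,0.0014,-35],[1,0,0,0.0016,-42],[1,0,0,0.0018,-49],[1,0,0,0.0018,-56],[1,0,0,0.002,-63],[1,0,0,0.002,-70]]}}

```text
t: 9.73
eef_pos: [0.4959, -0.0657, 0.1404]
eef_rot: [180.0, -0.1, -3.6]
contact_force: [-0.4, 1.1, -1.0]
opening: 0.1
```

Call:
{"api": "arm_command", "payload": {"deltas": [[1,0,0,0,7],[1,0,0,0.0002,14],[1,0,0,0.0004,21],[1,0,0,0.0006,28],[1,0,0,0.0008,35],[1,0,0,0.001,42],[1,0,0,0.0012,49],[1,0,0,0.0014,56],[1,0,0,0.0016,63],[1,0,0,0.0016,70]]}}

```text
t: 10.57
eef_pos: [0.4955, -0.0657, 0.1419]
eef_rot: [180.0, 0.0, 67.1]
contact_force: [-1.4, -0.3, -0.4]
opening: 0.101
```

Call:
{"api": "arm_command", "payload": {"deltas": [[1,0,0,0.0006,-7],[1,0,0,0.0008,-14],[1,0,0,0.001,-21],[1,0,0,0.0012,-28],[1,0,0,0.0014,-35],[1,0,0,0.0016,-42],[1,0,0,0.0018,-49],[1,0,0,0.0018,-56],[1,0,0,0.002,-63],[1,0,0,0.002,-70]]}}

```text
t: 11.4
eef_pos: [0.4958, -0.0657, 0.144]
eef_rot: [180.0, -0.0, -3.6]
contact_force: [-0.4, 0.6, -1.1]
opening: 0.096
```

```bash
python3 st.py s6; python3 bz.py
```

```text
11.4 [ 0.4958 -0.0657  0.144 ] [179.9841  -0.0381  -3.5809] [-0.3577  0.5588 -1.1107] [0.111  0.005  0.0152] 0.09637672033990168 -88.95674956458208
scene px for 5mm up [-0.04786137 -1.45429364]
label ((0.4592336323348434, 0.4010124012691261), 0.7760158634185791)
control ((0.06034488550858974, 0.18952118472144974), 0.9788397329824942)
side px for 5mm up [-0.07379333 -2.13803594]
label ((-0.193127917921446, -0.24782300770266374), 1.0310611403650707)
control ((0.06547139844775529, 0.20198880918235673), 1.078263611793518)
```

View pics/s6.png

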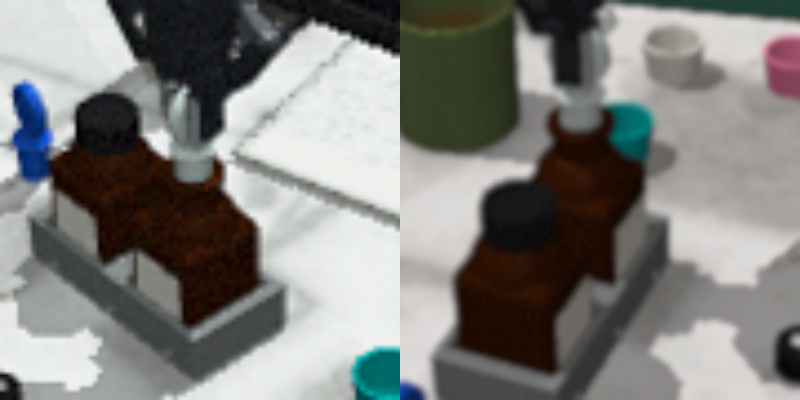

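Raised 12 mm with a force of only about the stopper's weight, so it is loose. I'm lifting it out slowly.

Call:
{"api": "arm_command", "payload": {"deltas": [[1,0,0,0.0015,0],[1,0,0,0.003,0],[1,0,0,0.0045,0],[1,0,0,0.006,0],[1,0,0,0.0075,0],[1,0,0,0.009,0],[1,0,0,0.0105,0],[1,0,0,0.012,0]]}}

```text
t: 12.27
eef_pos: [0.4955, -0.0656, 0.1559]
eef_rot: [180.0, -0.0, -3.0]
contact_force: [-1.3, -0.5, -0.5]
opening: 0.097
```

```bash
python3 st.py s7; python3 bz.py
```

```text
12.2667 [ 0.4955 -0.0656  0.1559] [179.9918  -0.0027  -2.998 ] [-1.3458 -0.4661 -0.4946] [ 0.007  -0.0301 -0.0295] 0.0969873465862735 -88.40089469372809
scene px for 5mm up [-0.04786137 -1.45429364]
label ((0.4989746654347105, 0.14929412622769078), 0.7592134443918864)
control ((0.09824657698173844, 0.24247212433004428), 0.9138697116463272)
side px for 5mm up [-0.07379333 -2.13803594]
label ((-0.18643504555554458, -0.09775101594711444), 1.09643640783098)
control ((-0.12620711269931206, 0.17647754987729414), 0.980820489194658)
```

View pics/s7.png

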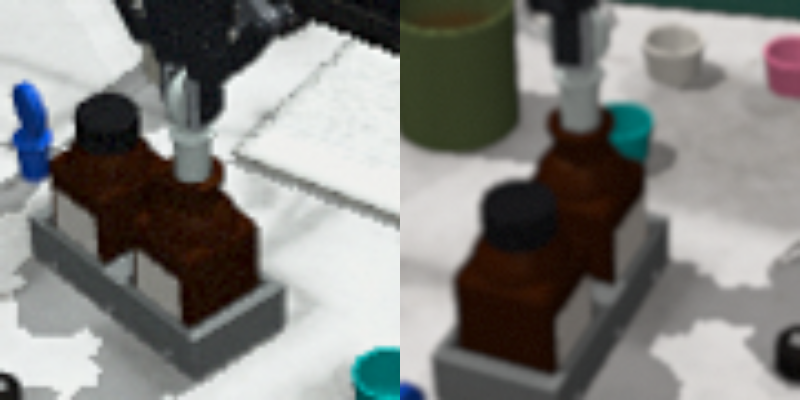

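Call:
{"api": "arm_command", "payload": {"deltas": [[1,0,0,0.002,0],[1,0,0,0.005,0],[1,0,0,0.01,0],[1,0,0,0.017,0],[1,0,0,0.025,0],[1,0,0,0.035,0],[1,0,0,0.045,0],[1,0,0,0.055,0],[1,0,0,0.06,0],[1,0,0,0.06,0]]}}

```text
t: 13.3
eef_pos: [0.4965, -0.0656, 0.2177]
eef_rot: [180.0, -0.2, -3.0]
contact_force: [0.8, 0.7, -1.2]
opening: 0.1
```

```bash
python3 - <<'E'
from h import *
st=status.read_state(); print(st["t"],st["eef_pos"],st["joint_pos"],st["contact_force"])
w,s,d=[vision.grab_frame(n) for n in ("wrist","scene","side")]
for n,f in (("w",w),("s",s),("d",d)): cv2.imwrite(f"pics/l_{n}.png",f["color"][:,:,::-1])
cv2.imwrite("pics/l.png",np.hstack([cv2.resize(s["color"][140:290,260:410,::-1],(400,400)),cv2.resize(d["color"][140:280,255:395,::-1],(400,400))]))
E
```

```text
13.3 [ 0.49650843 -0.06562986  0.21767331] [ 2.43108054e+00  5.79810059e-01  2.07252911e+00  1.05217531e+02
 -1.82456430e-02  7.40253985e+01 -8.84913897e+01] [ 0.77007574  0.71372538 -1.15309276]
```

View pics/l.png

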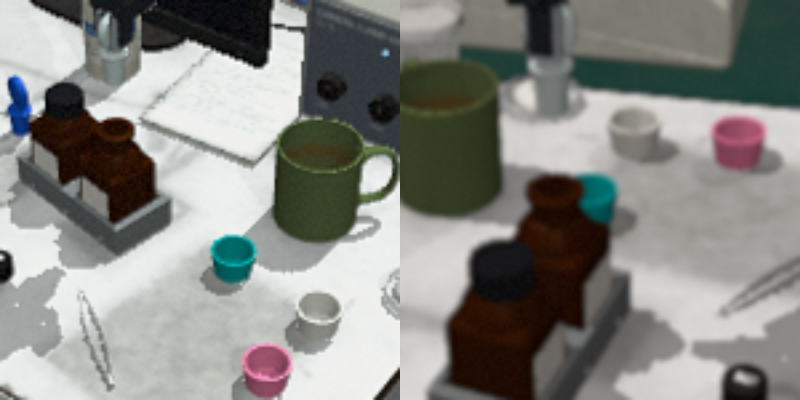

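View pics/l_w.png

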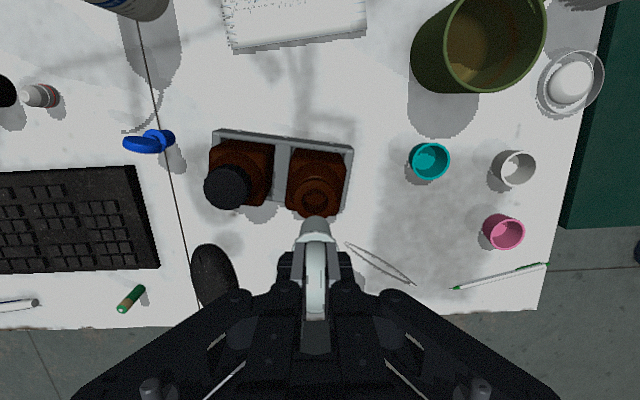

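Call:
{"api": "arm_command", "payload": {"deltas": [[1,0,-0.005,0,0],[1,0,-0.015,0,0],[1,0,-0.03,0,0],[1,0,-0.05,0,0],[1,-0.001,-0.07,0,0],[1,-0.002,-0.09,0,0],[1,-0.003,-0.11,0,0],[1,-0.004,-0.13,0,0],[1,-0.005,-0.15,0,0],[1,-0.005,-0.17,0,0],[1,-0.005,-0.19,0,0],[1,-0.005,-0.21,0,0],[1,-0.005,-0.225,0,0],[1,-0.005,-0.233,0,0],[1,-0.005,-0.236,-0.03,0],[1,-0.005,-0.236,-0.05,0],[1,-0.005,-0.236,-0.05,0],[1,-0.005,-0.236,-0.05,0]]}}

```text
t: 14.95
eef_pos: [0.4896, -0.3011, 0.1647]
eef_rot: [-179.9, 0.2, -3.0]
contact_force: [0.6, 0.3, -0.5]
opening: 0.102
```

```bash
python3 - <<'E'
from h import *
st=status.read_state(); print(st["t"],st["eef_pos"],st["eef_rot"],st["contact_force"])
w,s,d=[vision.grab_frame(n) for n in ("wrist","scene","side")]
for n,f in (("w",w),("s",s),("d",d)): cv2.imwrite(f"pics/m_{n}.png",f["color"][:,:,::-1])
print(proj(s,[.489,-.303,.03]),proj(d,[.489,-.303,.03]))
cv2.imwrite("pics/m.png",np.hstack([cv2.resize(s["color"][210:290,335:415,::-1],(400,400)),cv2.resize(d["color"][140:220,300:380,::-1],(400,400))]))
E
```

```text
14.95 [ 0.48955047 -0.30109712  0.16465541] [-1.79933690e+02  1.73100248e-01 -2.99675090e+00] [ 0.62933745  0.29946164 -0.46128737]
[[378.59152783 254.14845605]] [[336.6077652  182.38128192]]
```

View pics/m.png

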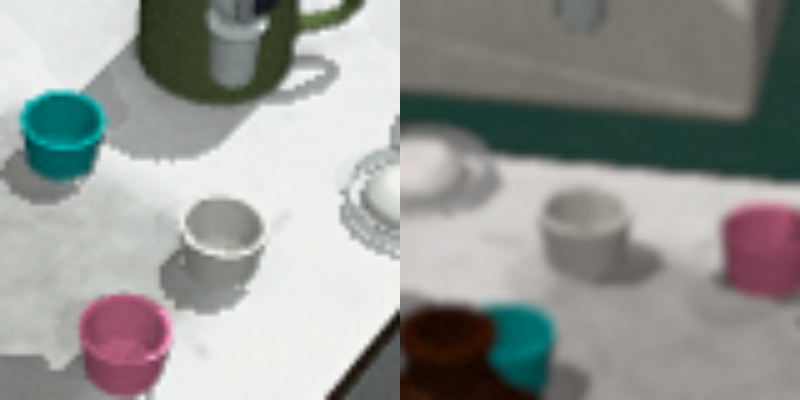

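View pics/m_w.png

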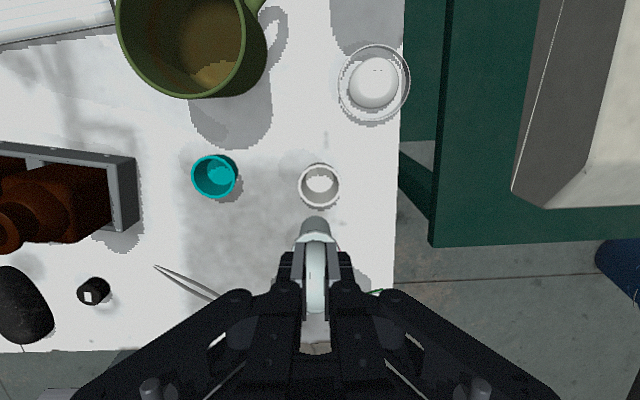

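```bash
python3 - <<'E'
import cv2
a=cv2.imread("pics/m_w.png")[155:250,275:365]
cv2.imwrite("pics/m_wc.png",cv2.resize(a,None,fx=6,fy=6,interpolation=cv2.INTER_CUBIC))
E
```

```text
(no output)
```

View pics/m_wc.png

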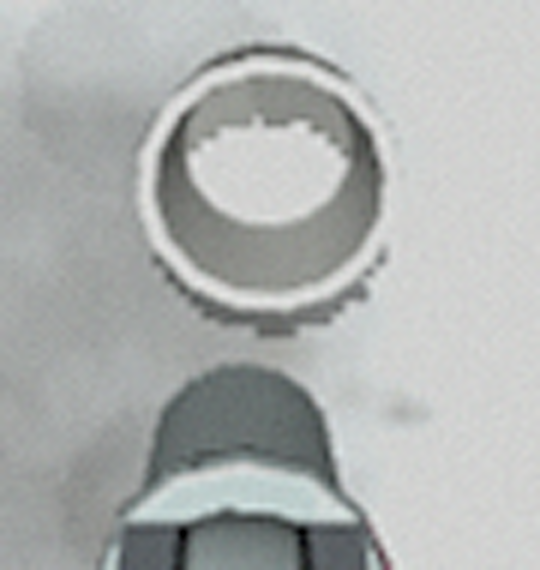

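```bash
python3 - <<'E'
from h import *
st=status.read_state(); w,s,d=[vision.grab_frame(n) for n in ("wrist","scene","side")]
f=lambda u,v:(u/6+275-.4,v/6+155-.4)
W=ray(w,f(262,183),st)
print("cup wrist",onz(W,.03), "diam",np.linalg.norm(onz(ray(w,f(138,183),st),.03)-onz(ray(w,f(385,183),st),.03)))
S=ray(s,(335+223.5/5-.4,210+227/5-.4)); D=ray(d,(300+586/5-.4,140+210/5-.4))
print(onz(S,.03),onz(D,.03),tri([W,S,D]),tri([S,D]))
z=st["eef_pos"][2]-.0387
print("stopper end",onz(ray(w,f(243,448),st),z),"front pt",onz(ray(w,f(242,365),st),z),st["eef_pos"])
E
```

```text
cup wrist [ 0.49264891 -0.30653192  0.03      ] diam 0.04121099714960286
[ 0.48758412 -0.30590263  0.03      ] [ 0.3081112  -0.34193874  0.03      ] (array([ 0.41647215, -0.31560609,  0.04835683]), [np.float64(78.76933161322532), np.float64(42.78736957725613), np.float64(108.48801013532696)]) (array([ 0.35834958, -0.32702958,  0.08544546]), [np.float64(64.45507252438959), np.float64(64.45507252438972)])
stopper end [ 0.49088485 -0.30314611  0.12876386] front pt [ 0.50108233 -0.30356566  0.12876386] [ 0.49147107 -0.30187313  0.16746386]
```

```bash
python3 - <<'E'
from h import *
st=status.read_state(); w=vision.grab_frame("wrist"); s2=status.read_state(); print(st["eef_pos"],s2["eef_pos"],st["eef_rot"])
cv2.imwrite("pics/n_wc.png",cv2.resize(w["color"][155:250,275:365,::-1],None,fx=6,fy=6,interpolation=cv2.INTER_CUBIC))
s,d=[vision.grab_frame(n) for n in ("scene","side")]
S=ray(s,(335+223.5/5-.4,210+227/5-.4)); D=ray(d,(300+186/5-.4,140+210/5-.4))
print(onz(S,.03),onz(D,.03),tri([S,D]))
E
```

```text
[ 0.49129369 -0.3017416   0.16716653] [ 0.49111112 -0.30165462  0.16688592] [ 1.79946177e+02 -1.23285482e-01 -2.97552941e+00]
[ 0.48758412 -0.30590263  0.03      ] [ 0.48922557 -0.30651969  0.03      ] (array([ 0.48856895, -0.30582324,  0.02991986]), [np.float64(0.7061236551024282), np.float64(0.7061236551025541)])
```

View pics/n_wc.png

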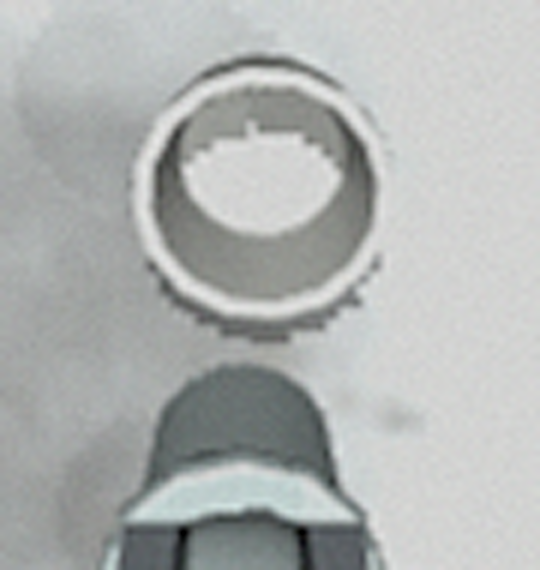

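```bash
python3 - <<'E'
from h import *
st=dict(eef_pos=np.array([.49129,-.30174,.16717]),eef_rot=np.array([179.946,-.123,-2.9755])); w=vision.grab_frame("wrist")
f=lambda u,v:(u/6+275-.4,v/6+155-.4)
for c in ((256,192),): print("cup",onz(ray(w,f(*c),st),.03))
z=.16717-.0387
e=onz(ray(w,f(243,450),st),z);print("end",e,e-st["eef_pos"], "front",onz(ray(w,f(242,365),st),z))
print("side pts",onz(ray(w,f(158,430),st),z),onz(ray(w,f(328,430),st),z))
n=status.read_state();print(n["eef_pos"],n["eef_rot"])
E
```

```text
cup [ 0.49101063 -0.30529832  0.03      ]
end [ 0.49044511 -0.30299316  0.12847   ] [-0.00084489 -0.00125316 -0.0387    ] front [ 0.50089367 -0.30342616  0.12847   ]
side pts [ 0.49344028 -0.29350461  0.12847   ] [ 0.49242833 -0.31274212  0.12847   ]
[ 0.49069298 -0.30155028  0.16619851] [ 1.79984304e+02 -3.55858255e-02 -2.99471856e+00]
```

Call:
{"api": "arm_command", "payload": {"deltas": [[1,0,-0.0027,-0.005,0],[1,0,-0.0027,-0.015,0],[1,0,-0.0027,-0.03,0],[1,0,-0.0027,-0.045,0],[1,0,-0.0027,-0.06,0],[1,0,-0.0027,-0.07,0],[1,0,-0.0027,-0.075,0],[1,0,-0.0027,-0.08,0],[1,0,-0.0027,-0.08,0],[1,0,-0.0027,-0.08,0],[1,0,-0.0027,-0.08,0]]}}

```text
t: 16.37
eef_pos: [0.4911, -0.3046, 0.0865]
eef_rot: [180.0, -0.1, -3.0]
contact_force: [-0.4, 0.1, -1.0]
opening: 0.099
```

```bash
cat > v.py <<'E'
from h import *
import sys
st=status.read_state(); w,s,d=[vision.grab_frame(n) for n in ("wrist","scene","side")]; print(st["t"],st["eef_pos"],st["eef_rot"],st["contact_force"],st["opening"])
cv2.imwrite(f"pics/{sys.argv[1]}.png",np.hstack([cv2.resize(s["color"][215:275,350:410,::-1],(400,400)),cv2.resize(d["color"][140:200,305:365,::-1],(400,400))]))
cv2.imwrite(f"pics/{sys.argv[1]}w.png",cv2.resize(w["color"][130:330,215:415,::-1],(600,600)))
E
python3 v.py p1
```

```text
16.3667 [ 0.4910607  -0.30457259  0.08652899] [ 1.79964101e+02 -7.43346927e-02 -3.00333674e+00] [-0.4229779   0.13401548 -1.03482776] 0.09864928546047108
```

View pics/p1.png

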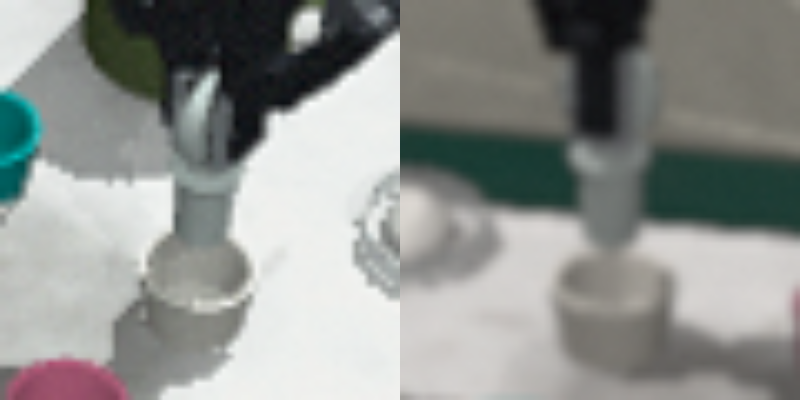

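View pics/p1w.png

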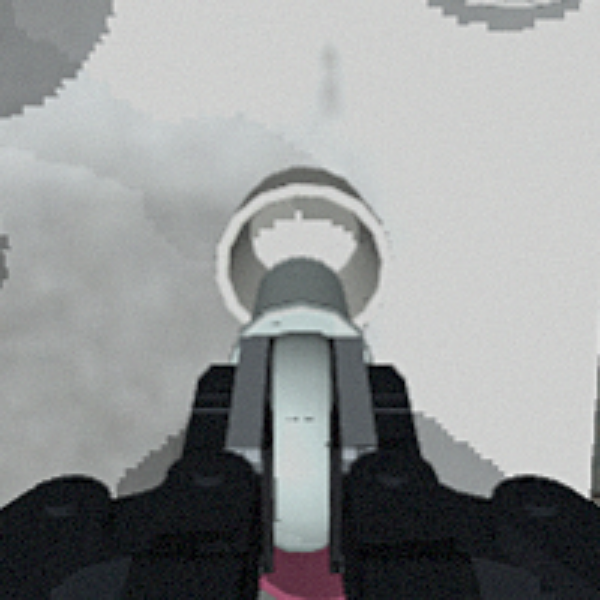

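Call:
{"api": "arm_command", "payload": {"deltas": [[1,0,0,-0.005,0],[1,0,0,-0.012,0],[1,0,0,-0.02,0],[1,0,0,-0.027,0],[1,0,0,-0.032,0],[1,0,0,-0.035,0],[1,0,0,-0.037,0],[1,0,0,-0.037,0],[1,0,0,-0.037,0],[1,0,0,-0.037,0]]}}

```text
t: 17.35
eef_pos: [0.4908, -0.3044, 0.0491]
eef_rot: [180.0, -0.0, -3.0]
contact_force: [0.4, -0.2, -0.1]
opening: 0.098
```

```bash
python3 v.py p2
```

```text
17.35 [ 0.49078702 -0.30441942  0.04908321] [ 1.79978168e+02 -3.29326669e-02 -3.00196157e+00] [ 0.43059171 -0.18231539 -0.10434302] 0.09828111080730766
```

View pics/p2.png

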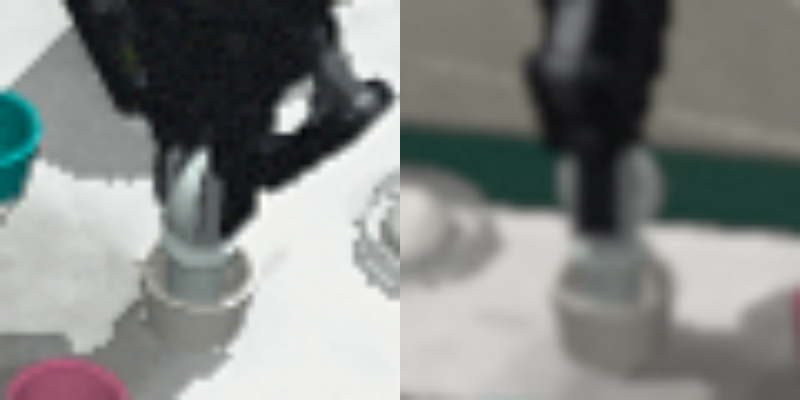

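View pics/p2w.png

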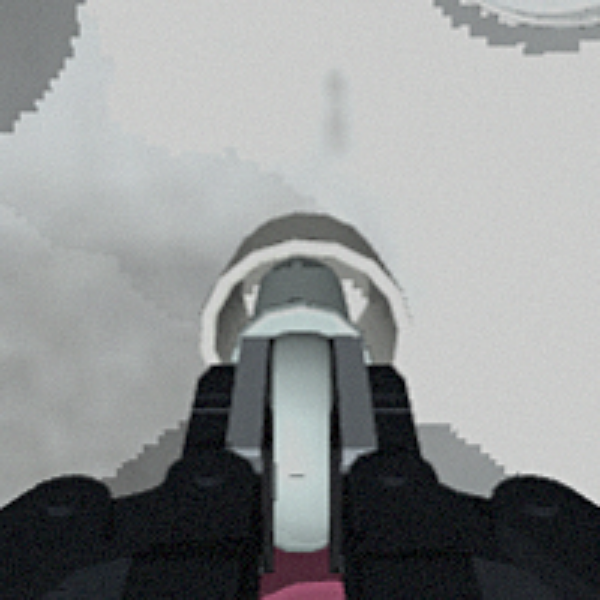

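The stopper is inside the opening, expected about 5 mm above the floor. I'm lowering it gently to contact.

Call:
{"api": "arm_command", "payload": {"deltas": [[1,0,0,-0.001,0],[1,0,0,-0.002,0],[1,0,0,-0.003,0],[1,0,0,-0.0035,0],[1,0,0,-0.004,0],[1,0,0,-0.0045,0],[1,0,0,-0.005,0],[1,0,0,-0.005,0]]}}

```text
t: 18.17
eef_pos: [0.4906, -0.3042, 0.0441]
eef_rot: [-180.0, -0.0, -3.0]
contact_force: [-0.5, 0.4, 3.3]
opening: 0.098
```

Contact force is +3.3 N at TCP z 44 mm, which matches the cup floor. I'm releasing in small steps.

Call:
{"api": "arm_command", "payload": {"deltas": [[0.8,0,0,0,0],[0.75,0,0,0,0],[0.7,0,0,0,0],[0.65,0,0,0,0],[0.6,0,0,0,0],[0.5,0,0,0,0],[0.4,0,0,0,0],[0.3,0,0,0,0],[0.2,0,0,0,0],[0.1,0,0,0,0],[0,0,0,0,0],[0,0,0,0,0]], "squeeze": 20}}

```text
t: 19.17
eef_pos: [0.4905, -0.3042, 0.0437]
eef_rot: [180.0, 0.0, -3.0]
contact_force: [0.3, 0.7, 0.2]
opening: 0.495
```

```bash
python3 v.py p3
```

```text
19.1667 [ 0.49053195 -0.30419556  0.04374601] [ 1.79995617e+02  1.95890120e-03 -2.99504520e+00] [0.28773114 0.67914807 0.16242923] 0.4950449328680606
```

View pics/p3.png

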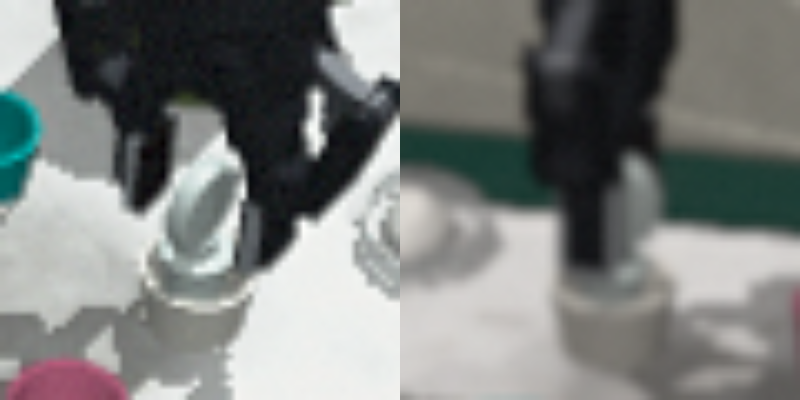

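View pics/p3w.png

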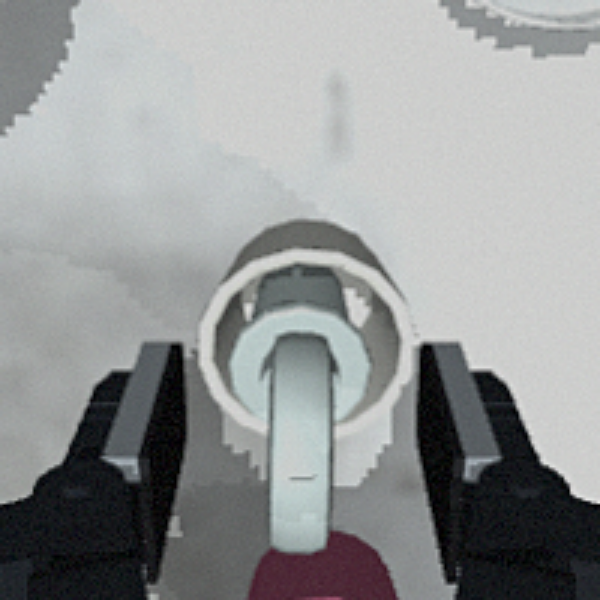

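Released, and the stopper stands free between the pads. I'm retracting straight up.

Call:
{"api": "arm_command", "payload": {"deltas": [[0,0,0,0.005,0],[0,0,0,0.015,0],[0,0,0,0.03,0],[0,0,0,0.05,0],[0,0,0,0.07,0],[0,0,0,0.09,0],[0,0,0,0.11,0],[0,0,0,0.13,0],[0,0,0,0.15,0],[0,0,0,0.165,0],[0,0,0,0.17,0],[0,0,0,0.17,0],[0,0,0,0.17,0]]}}

```text
t: 20.4
eef_pos: [0.4904, -0.3041, 0.2137]
eef_rot: [180.0, 0.0, -3.0]
contact_force: [-0.2, -0.3, -1.6]
opening: 0.498
```

```bash
python3 v.py p4; python3 bz.py; python3 - <<'E'
from h import *
s,d=[vision.grab_frame(n) for n in ("scene","side")]
cv2.imwrite("pics/fin.png",np.hstack([cv2.resize(s["color"][150:310,235:455,::-1],(400,291)),cv2.resize(d["color"][150:310,235:455,::-1],(400,291))]))
E
```

```text
20.4 [ 0.49035189 -0.30413861  0.21365976] [ 1.79998387e+02  3.52657196e-04 -3.00107768e+00] [-0.16566962 -0.33440612 -1.61507882] 0.49774341025796914
scene px for 5mm up [-0.04786137 -1.45429364]
label ((0.29628697568187334, 0.48516983845253314), 0.7337365051110586)
control ((0.1072530308617381, 0.17092310990538095), 1.014794683235663)
side px for 5mm up [-0.07379333 -2.13803594]
label ((-0.3308065193659324, -0.3491764770597676), 0.9921097901132372)
control ((-0.2838854374753801, 0.20988891527415277), 1.0080886046091715)
```

View pics/p4.png

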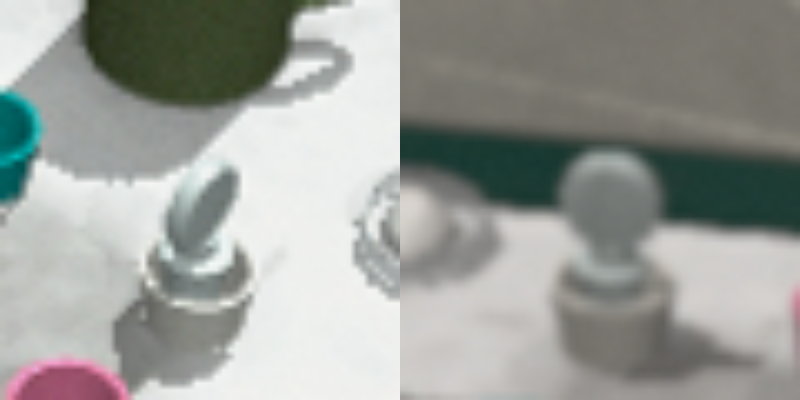

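View pics/fin.png

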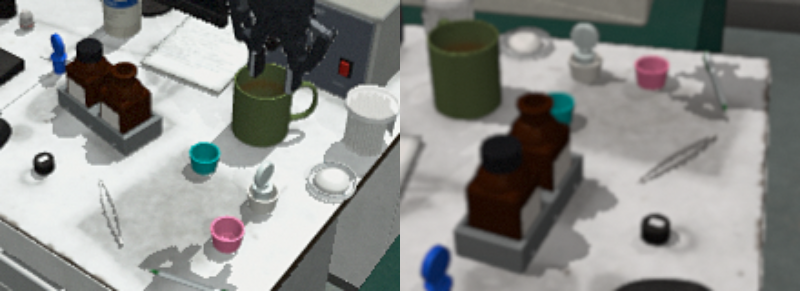

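The stopper stands upright in the white cup, the bottle is down in its pocket, and everything else stands where it was. The gripper is clear, so I'm handing in.

```bash
python3 -c "
from cell import ctrl
print(ctrl.hand_in())"
```

```text
the job is handed in; nothing more can be done
None
```

The stopper is out of the bottle and standing taper down in the white porcelain cup. I handed the job in at about 20.5 s.

- **Loosening:** I gripped the head across its faces at 110 N and swung it about 70° back and forth for seven strokes. The readings at the end of each stroke showed an upward pull of at most 3.6 N. After 12 mm of climb the force was down to about the stopper's own weight, and it lifted out freely.
- **Placing:** I lowered it until it touched the cup floor (3.3 N, at the expected height), opened the gripper in small steps and withdrew straight up.
- **Last checks:** Both cameras show the stopper upright in the cup, the bottle down in its pocket, and the neighbour bottle and bystanders where they were by eye.
- **Less certain:** During the second stroke the bottle rode up about 1 to 1.5 mm, within the limit, and settled on the next stroke. I had no direct reading of its height. The image-shift checks only resolve about 1 mm, and the two cameras disagreed by up to that much.

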